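# Oil the glass cutter's wheel at the oil pot

## Task

Swing the cover of the oil pot fully aside, then take the glass cutter from its sloping rest and dip its wheel end into the pot so that it presses gently on the felt pad for a moment. Then lay the cutter back in the same rest as it lay before, wheel end down against the toe stop. Do not disturb the oil bottle.

Things in the scene. Friction and masses are not known exactly. Their poses are not given: they have to be found in the camera images.
- cutter_mid (a point): Glass cutter: straight, pencil-like, 154 mm long, 50 g; barrel 11 mm across, pale and see-through with brass ends, and a grey steel head 6.4 mm across on its last 26 mm. This point: middle of its length, on its axis. Its +y axis runs along the cutter to the wheel, x across it. It starts in the rest, 40 degrees from level, wheel end down.
- wheel (a point): Wheel end of the cutter: end of its steel head, on the axis, 77 mm from cutter_mid. The head is rounded (3.2 mm radius): at 40 degrees its lowest point is 1 mm below this point. Held at this slope, handle leaning towards the robot, the wheel reaches the middle of the felt pad with the barrel clear of the pot's rim.
- handle_end (a point): The cutter's other end, on the axis, 77 mm from cutter_mid along its -y. Between the forks of the rest the barrel is free to be gripped across by a gripper pointing straight down, best 10 to 20 mm from cutter_mid towards this end.
- mouth (a point): Oil pot: a low round aluminium tin fixed to the table, left of the rest; outside 64 mm across (72 mm at its foot), 26 mm high, wall 4 mm, inside 56 mm across. This point is the centre of its mouth at the height of the rim. The grey felt pad fills the inside, its top 13 mm below the rim. Its +x axis points to the cover's pivot (roughly to the right), 43 mm from the centre.
- felt_pad (a joint): How far the felt pad is pressed down, in m: 0 free, 0.007 the end of its travel. It springs, 600 N/m (3 mm takes 1.8 N). A touch of 1 to 6 mm counts.
- cover (a joint): Angle of the pot's cover in rad: 0 shut, 1.75 its stop; it swings level, clockwise seen from above, and stays where it is left (about 0.5 N at the post moves it). From 1.3 on it counts as aside.
- cover_hinge (a point): The cover's pivot axis (vertical), at the underside of the cover, 1 mm above the rim. The cover is a disc 62 mm across, 3 mm thick, centred 43 mm from the pivot; the boss on the pivot stands 6 mm above this point.
- post (a point): Dark upright round finger post on the cover's rim opposite the pivot, 66 mm from it: 11 mm across, standing from 3 mm to 43 mm above the cover's underside; this point lies on its axis, 28 mm above the underside (55 mm above the table). To be pushed sideways: with the cover shut it is on the pot's left, and it is pushed away from the robot and round to the right.
- rest_mid (a point): Sloping wooden rest, fixed to the table right of the pot: base 150 x 50 x 10 mm, two forks (34 mm wide, slot about 16 mm) 28 mm below and 55 mm above this point along the slope, toe stop at the low end. cutter_mid lies at this point, 66 mm above the table, when the cutter is in. Its +x axis is level, to the low end.
- rest_low (a point): Where the wheel end lies when the cutter is in the rest; the toe stop begins 1.5 mm beyond. The slot falls 40 degrees towards it; a cutter released a little up the slope slides down to the stop.
- rest_high (a point): Where the handle end lies when the cutter is in the rest.
- oil_bottle: Small brown bottle with a black cap, 38 mm across and 95 mm high, standing loose a hand or so behind the pot and the rest (not the bottles in the row at the far edge); the point is the centre of its underside.
There are look-alikes about, which are no part of the job. What is shaped like the part that bears mouth but blue is not meant.

How it is judged:
On the way, in this order (a step that is already met when the one before it is completed fails the run):
1. the cover is swung aside (1.3 rad or more) (value of joint cover above 1.3 rad), for 0.2 s.
2. the cutter's wheel end is in the pot and presses the felt pad down by 1 mm or more (horizontal distance between wheel and mouth below 0.026 m and z of wheel in the frame of mouth below -0.009 m and value of joint felt_pad above 0.001 m), for 0.15 s.
At the end, for the whole second after the job is handed in: The cutter lies still in its rest, wheel end within 12 mm of rest_low and handle end within 12 mm of rest_high, and the cover is still aside (1.3 rad or more) (distance between wheel and rest_low below 0.012 m and distance between handle_end and rest_high below 0.012 m and linear speed of cutter below 0.02 m/s and value of joint cover above 1.3 rad); the robot touches nothing.
It fails at once if the felt pad is pressed harder than gently (6 mm or more) (value of joint felt_pad above 0.006 m).
It fails at once if the oil bottle is moved by more than 30 mm or tipped (distance of oil_bottle from where it was at the start of the episode above 0.03 m or angle between oil_bottle's own z axis and vertical above 0.4 rad).
It also fails if it takes over 59 s, if anything falls off the work surface, if the arm or the gripper's body presses on something with over 40 N, if the wrist force passes 120 N, or if a joint passes its speed limit or range.

## Robot

A 6-joint arm with a two-finger parallel gripper is mounted at the origin on a cart in front of the work surface, level with it; the furniture and walls round the work are solid. World frame = base frame: x ahead of the robot, y to its left, z up, the work surface at z = 0. Lengths are in m, angles in rad, forces in N, time in s.
With the tool pointing down it reaches from about 0.25 to 0.725 m from the base axis. Payload 4 kg.
Tool frame: the origin (TCP) lies between the finger pads; the fingertips stand 8 mm ahead of it and the grasp point (between the pads) lies 11 mm behind it; z points along the fingers, y is the line along which they close (so a half turn about z gives the same grasp; the last joint's range is limited). The gripper opens to 85 mm and grips with 20 to 120 N. Pads are 22 mm wide; open, the fingers measure 114 mm over their backs; the gripper's body (76 mm by 85 mm) begins 54 mm behind the grasp point. The pads swing forward as they close: fully open they stand 13 mm farther back than shut.
Start: joints at [1.342, 0.241, 0.005, 1.335, 0, 1.571], TCP at [0.113, 0.487, 0.239] pointing down, gripper open.
Joint ranges: [-2.72, 2.72], [-1.05, 1.87], [-1.09, 1.28], [-1.99, 2.15], [-1.42, 1.44], [-3.14, 3.14]. Speed limits (rad/s): [2.79, 2.79, 3.14, 3.14, 3.14, 3.14].

## Interface

Orientations are given as a unit quaternion [x, y, z, w].
In Python, from workcell import status, viewer, bot gives the robot as it stands.
- The arm moves only by the tool servo_tool, never from a script. Its argument "commands" is a list of rows, each a list of 5 numbers: the finger opening in mm, from 0 to 85.4, then the shift along the tool's x, y, z in mm, then the turn about the tool's z in rad. A call has 1 to 20 rows; each row shifts and turns the commanded pose from where the row before left it, along the tool's axes as they then stand; what a row does not reach is not made up. A row lasts 1/8 s, in which the tool goes at most 62.5 mm and 10.7 degrees, less where a joint would pass 70% of its speed; a pose out of reach is approached as far as the arm can. A call is refused whole if a number of a shift passes 62.5 or a number of a turn 0.188, either way. A call with a gripper value outside its range is refused whole. The fingers move at their own pace and stop on an object; the grip force is fixed at half the most. Time passes only in rows, so rows that do not move let the fingers close. It gives the time, the measured TCP pose, the force, the opening and the grip force at its end, in the units of the state.
- status.get_obs(): the state, without advancing time (a new reading comes with each control period).
- viewer.camera(name): name is "scene" or "top" or "wrist"; returns (picture, depth): 400x640x3 uint8, red, green, blue; 400x640 float32, m along the optical axis (not along the pixel's ray), 0 where there is no reading.
- viewer.get_calibration(name): a dict with "camera_matrix" (3x3 intrinsics, pixels), "distortion" ([k1, k2, p1, p2, k3] as OpenCV has them; the pictures are not rectified), "R" (3x3) and "t" (3): a world point X has camera coordinates R X + t; the wrist camera has in their place "T_tool_cam" (4x4, takes a point from camera to tool coordinates, whose origin is the TCP and whose axes are the flange's). Camera axes: x right, y down, z forward; pixel columns grow to the right and rows downward; lengths in m; the calibration is good to about 2 mm. A picture is of the moment at which its call begins: read the wrist's pose just before it. get_calibration takes no time and is no camera call.
- bot.job_done(): hands the job in; it is judged then, once.
Trained networks look in the newest picture that a camera, given by its name, has taken for a name from the list of things; names that differ only in an ending like _2 or _b are one class to them, and where a whole thing is asked for, a point or a joint stands for the part that bears it (a point fixed in the world has none). Each returns a list of dicts, best first, with "p" (0 to 1); they miss things now and then, are a little off and sometimes report something else, mostly with a low value. They report only what shows in the picture. A call takes as long as a camera call. They do not tell look-alikes from the thing itself.
- viewer.masks_of(camera, label): "mask" (400x640 bool, what is visible of it) and "pixel" ([row, column] in pixels, amid what is visible of it).
- viewer.spot_point(camera, label): "pixel" ([row, column] in pixels: a listed point, or the origin of a listed thing).
The state is a dict: "clock": time; "joint_pos": joint angles; "joint_vel": joint speeds; "tau": joint torques, N m; "eef_pos": TCP position; "tool_rot": TCP orientation; "ft_force": force on the tool from outside, world axes, zero at the start; "ft_torque": the same for the moment, N m; "grip_width": finger opening in m; "grasp_force": force on a finger pad.
Only numpy, scipy, OpenCV 4.12 (cv2) and the standard library are available. Lean on these libraries where they do the work, as an engineer would, in place of code of your own. Each camera call takes 0.05 s, during which the arm holds its last target. There are 200 camera calls.

## Working session

There is one attempt and no reset: what is moved stays moved. The work goes in short steps, Python scripts to look and compute and a tool call to move; the robot and the scene stay as the last step left them, time stands still between calls to the robot, and variables do not carry over. Pictures are saved under pics/ and viewed, at most 10 in all, crops included, and the job is handed in when it is done.

Besides the shell and the picture viewer there is one more tool, called after ">>>" as name(argument=value, ...), one argument or row to a line, values as JSON. servo_tool: Moves the arm, as the interface text tells. Its arguments: {"type":"object","properties":{"commands":{"type":"array"}},"required":["commands"]}

```bash
mkdir -p pics; cat > h.py <<'E'
import numpy as np, cv2
from workcell import status, viewer, bot
from scipy.spatial.transform import Rotation as R
def cal(n):
    c=viewer.get_calibration(n); K=np.array(c["camera_matrix"]);D=np.array(c["distortion"],float)
    if n=="wrist":
        o=status.get_obs(); T=np.eye(4);T[:3,:3]=R.from_quat(o["tool_rot"]).as_matrix();T[:3,3]=o["eef_pos"]
        M=T@np.array(c["T_tool_cam"])
    else:
        M=np.eye(4);Rr=np.array(c["R"]);M[:3,:3]=Rr.T;M[:3,3]=-Rr.T@np.array(c["t"])
    return K,D,M
def ray(c,px):  # px [row,col]
    K,D,M=c; u=cv2.undistortPoints(np.array([[[px[1],px[0]]]],float),K,D)[0,0]
    return M[:3,3], M[:3,:3]@np.array([u[0],u[1],1.])
def atz(c,px,z):
    o,d=ray(c,px); return o+d*(z-o[2])/d[2]
def atd(c,px,dep):
    o,d=ray(c,px); r,k=int(round(px[0])),int(round(px[1])); p=dep[max(r-1,0):r+2,max(k-1,0):k+2]; p=p[p>0]
    return o+d*np.median(p) if len(p) else None
def save(n,im,s=1.25): cv2.imwrite("pics/"+n+".png",cv2.resize(im[:,:,::-1],None,fx=s,fy=s))
E
python3 - <<'E'
from h import *
np.set_printoptions(precision=4,suppress=True)
print(status.get_obs())
ims=[]
for n in ["scene","top"]:
    im,d=viewer.camera(n); c=cal(n); save(n+"0",im)
    for l in ["cutter_mid","wheel","handle_end","mouth","cover_hinge","post","rest_mid","rest_low","rest_high","oil_bottle"]:
        for q in viewer.spot_point(n,l)[:3]:
            print(n,l,round(q["p"],2),np.round(q["pixel"],1),atd(c,q["pixel"],d))
E
```

```text
{'clock': 0.0, 'joint_pos': array([1.342 , 0.2414, 0.0037, 1.3352, 0.    , 1.5708]), 'joint_vel': array([ 0.0004,  0.0024, -0.0018,  0.0009, -0.0002,  0.0006]), 'tau': array([ -0.0002, -37.232 ,  25.2408,   0.0169,  -0.0001,   0.    ]), 'eef_pos': array([0.1132, 0.4864, 0.2384]), 'tool_rot': array([ 0.1142,  0.9935, -0.001 , -0.0001]), 'ft_force': array([ 0.1448, -0.1159,  0.8948]), 'ft_torque': array([-0.027 ,  0.0179,  0.039 ]), 'grasp_force': 0.0, 'grip_width': 0.08566319150482875}
scene cutter_mid 0.49 [194.3 386.2] [ 0.5287 -0.1731  0.0616]
scene cutter_mid 0.38 [188.  415.8] [ 0.4721 -0.1815  0.1107]
scene wheel 0.58 [198.2 362.1] [ 0.5847 -0.1719  0.0123]
scene mouth 0.85 [312.4 330. ] [0.4597 0.1001 0.0336]
scene mouth 0.81 [248.1 327.9] [ 0.5497 -0.0065  0.0302]
scene mouth 0.64 [193.7 382.6] [ 0.5355 -0.1698  0.0615]
scene cover_hinge 0.85 [299.9 344.4] [0.459  0.059  0.0213]
scene cover_hinge 0.8 [234.4 333.4] [ 0.5621 -0.0396  0.0307]
scene post 0.78 [251.2 317.2] [0.5501 0.0257 0.0537]
scene post 0.77 [309.1 328.7] [0.4612 0.1022 0.0463]
scene rest_mid 0.66 [194.3 384.5]
[... 299 characters left out ...]
.5862 -0.1672  0.0101]
top handle_end 0.58 [238.7 380.3] [ 0.4789 -0.1883  0.1136]
top mouth 0.93 [202.8 290.2] [ 0.5583 -0.0028  0.0307]
top mouth 0.74 [245.1 249.6] [0.466  0.0885 0.0198]
top cover_hinge 0.76 [203.6 313.4] [ 0.5577 -0.0538  0.002 ]
top cover_hinge 0.67 [244.9 264.7] [0.4662 0.0545 0.0232]
top post 0.82 [206.3 280.1] [0.5487 0.0162 0.0688]
top post 0.79 [244.8 242.5] [0.4677 0.0996 0.0462]
top rest_mid 0.75 [215.2 372.5] [ 0.5275 -0.1784  0.0763]
top rest_low 0.86 [189.7 367.7] [ 0.5873 -0.177   0.012 ]
top rest_high 0.7 [238.1 375.9] [ 0.4802 -0.1796  0.1125]
top oil_bottle 0.57 [129.4 273.3] [0.7144 0.0303 0.0685]
top oil_bottle 0.3 [238.2 376.6] [ 0.4801 -0.1808  0.1138]
```

View pics/scene0.png

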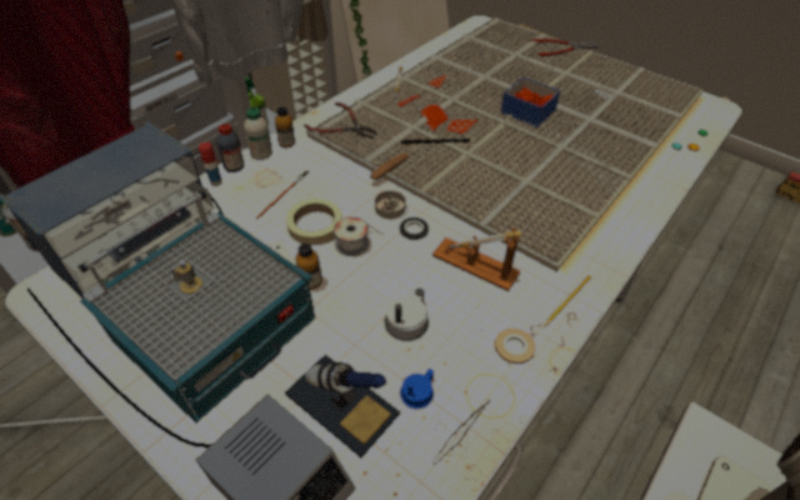

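View pics/top0.png

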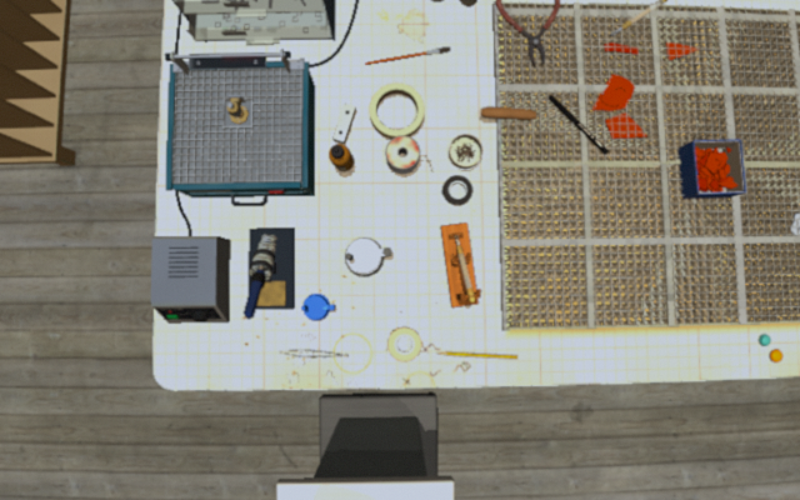

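Look-alikes: white/aluminium pot at top px (203,290) and blue pot at (245,250): I choose the white one. The cutter is in the rest at (214,371), not the pencil near (283,383) or the black rod near (100,462). The loose bottle is at (125,273). Next I move over them for a closer look.

```bash
python3 - <<'E'
from h import *
np.set_printoptions(precision=4,suppress=True)
print(np.array(viewer.get_calibration("wrist")["T_tool_cam"]))
print(viewer.get_calibration("wrist")["camera_matrix"])
o=status.get_obs(); T=R.from_quat(o["tool_rot"]).as_matrix(); print(T)
print(T.T@(np.array([0.47,-0.08,0.30])-o["eef_pos"])*1000)
E
```

```text
[[-0.0001 -0.9452 -0.3264  0.0841]
 [ 1.      0.0001 -0.0005 -0.0001]
 [ 0.0005 -0.3264  0.9452 -0.1339]
 [ 0.      0.      0.      1.    ]]
[[330.8769   0.     316.9719]
 [  0.     330.8769 198.2065]
 [  0.       0.       1.    ]]
[[-0.9739  0.2268 -0.    ]
 [ 0.2268  0.9739 -0.    ]
 [ 0.     -0.     -1.    ]]
[-475.9254 -471.2835  -60.6874]
```

>>> servo_tool(
  commands=[
    [85, -40, -39, -5, 0],
    [85, -40, -39, -5, 0],
    [85, -40, -39, -5, 0],
    [85, -40, -39, -5, 0],
    [85, -40, -39, -5, 0],
    [85, -40, -39, -5, 0],
    [85, -40, -39, -5, 0],
    [85, -40, -39, -5, 0],
    [0, -40, -39, -5, 0],
    [0, -40, -39, -5, 0],
    [0, -40, -39, -5, 0],
    [0, -36, -42, -5, 0],
    [0, 0, 0, 0, -0.115],
    [0, 0, 0, 0, -0.114],
    [0, 0, 0, 0, 0],
  ],
)

```text
clock: 2.98
eef_pos: [0.4702, -0.0799, 0.2992]
tool_rot: [0.001, 1.0, 0.0, -0.0]
ft_force: [0.7, 0.5, -0.2]
grip_width: -0.0002
grasp_force: 0.0
```

```bash
python3 - <<'E'
from h import *
np.set_printoptions(precision=4,suppress=True)
o=status.get_obs(); print(o["eef_pos"],o["tool_rot"],o["joint_pos"])
c=cal("wrist"); im,d=viewer.camera("wrist"); save("w1",im)
zs=dict(mouth=.026,cover_hinge=.027,post=.055,cutter_mid=.066,wheel=.0165,handle_end=.1155,rest_mid=.066,rest_low=.0165,rest_high=.1155,oil_bottle=0)
for l,z in zs.items():
    for q in viewer.spot_point("wrist",l)[:2]:
        print(l,round(q["p"],2),np.round(q["pixel"],1),atz(c,q["pixel"],z),atd(c,q["pixel"],d))
E
```

```text
[ 0.4702 -0.0799  0.2992] [ 0.0008  1.      0.     -0.0001] [-0.1684  0.1767  0.079   1.4733  0.     -0.1668]
mouth 0.88 [148.3 445.5] [0.4607 0.0806 0.026 ] [0.4618 0.0829 0.0201]
mouth 0.59 [214.7 376.3] [ 0.5498 -0.0016  0.026 ] [ 0.5484 -0.0023  0.0296]
cover_hinge 0.95 [222.9 341.5] [ 0.5611 -0.0477  0.027 ] [ 0.5586 -0.0482  0.0329]
cover_hinge 0.72 [147.4 422.3] [0.4596 0.0507 0.027 ] [0.4607 0.0527 0.0206]
post 0.96 [226.9 399.4] [0.5547 0.0228 0.055 ] [0.5485 0.0191 0.0688]
post 0.96 [154.5 466.2] [0.4626 0.0949 0.055 ] [0.464  0.0983 0.0477]
cutter_mid 0.66 [212.5 237.7] [ 0.5307 -0.1752  0.066 ] [ 0.5277 -0.1732  0.0735]
wheel 0.78 [238.8 253.2] [ 0.5896 -0.1695  0.0165] [ 0.5884 -0.169   0.019 ]
handle_end 0.93 [178.5 216. ] [ 0.4746 -0.1814  0.1155] [ 0.4749 -0.1817  0.1146]
rest_mid 0.84 [211.4 239.9] [ 0.5293 -0.1724  0.066 ] [ 0.5278 -0.1715  0.0698]
rest_low 0.87 [233.7 251.7] [ 0.5818 -0.1711  0.0165] [ 0.5761 -0.1684  0.0285]
rest_high 0.95 [175.  213.5] [ 0.471  -0.1835  0.1155] [ 0.4721 -0.1849  0.1114]
oil_bottle 0.6 [223.8 341.6] [ 0.5741 -0.0454  0.    ] [ 0.5597 -0.048   0.0332]
```

View pics/w1.png

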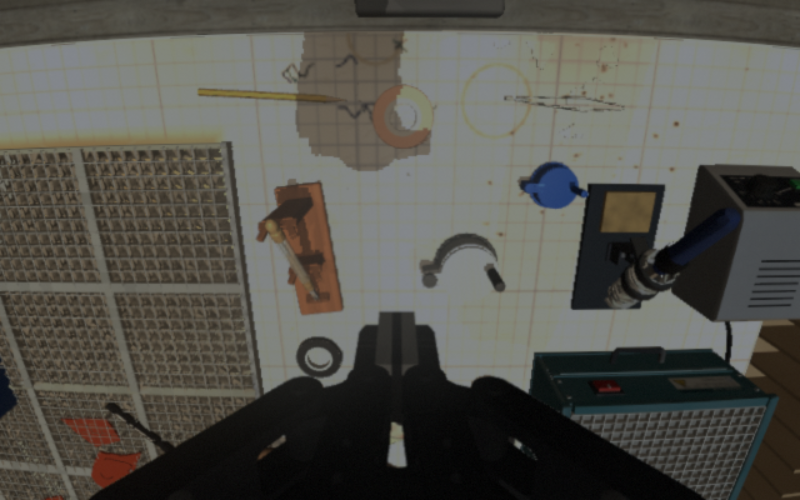

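>>> servo_tool(
  commands=[
    [0, -6, 16, 41, 0],
    [0, -6, 16, 41, 0],
    [0, -6, 16, 41, 0],
    [0, -6, 16, 41, 0],
    [0, -6, 16, 41, 0],
    [0, -6, 16, 41, 0],
    [0, 0, 0, 0, 0],
    [0, -14, -2, 0, 0],
    [0, -14, -2, 0, 0],
    [0, -14, -2, 0, 0],
    [0, -14, -2, 0, 0],
    [0, -14, -2, 0, 0],
    [0, -14, -2, 0, 0],
    [0, -11, -3, 0, 0],
    [0, -10, -5, 0, 0],
    [0, -7, -10, 0, 0],
    [0, -4, -11, 0, 0],
    [0, -2, -12, 0, 0],
    [0, 0, -4, 0, 0],
    [0, 0, 0, 0, 0],
  ],
)

```text
clock: 6.02
eef_pos: [0.6113, -0.0438, 0.0544]
tool_rot: [0.001, 1.0, -0.002, -0.012]
ft_force: [-30.5, -3.3, 19.1]
grip_width: -0.0001
grasp_force: 15.5
```

>>> servo_tool(
  commands=[
    [0, 10, 3, 0, 0],
    [0, 12, 5, 0, 0],
    [0, 10, 0, -20, 0],
    [0, 20, -5, -50, 0],
    [0, 60, 0, -60, 0],
    [0, 40, -30, -60, 0],
    [0, 0, 0, 0, 0],
  ],
)

```text
clock: 6.9
eef_pos: [0.4969, -0.0638, 0.2226]
tool_rot: [0.001, 1.0, -0.001, 0.006]
ft_force: [0.5, 0.4, -0.2]
grip_width: 0.0003
grasp_force: 0.0
```

```bash
python3 - <<'E'
from h import *
np.set_printoptions(precision=4,suppress=True)
o=status.get_obs(); print(o["eef_pos"],o["tool_rot"],o["ft_force"])
c=cal("wrist"); im,d=viewer.camera("wrist"); save("w2",im)
zs=dict(mouth=.026,cover_hinge=.027,post=.055,cutter_mid=.066,wheel=.0165,handle_end=.1155,rest_mid=.066,rest_low=.0165,rest_high=.1155)
for l,z in zs.items():
    for q in viewer.spot_point("wrist",l)[:2]:
        print(l,round(q["p"],2),np.round(q["pixel"],1),atz(c,q["pixel"],z),atd(c,q["pixel"],d))
E
```

```text
[ 0.4969 -0.0638  0.2226] [ 0.0013  1.     -0.0011  0.0057] [ 0.5097  0.4406 -0.1757]
mouth 0.83 [218.3 374.4] [ 0.5525 -0.0024  0.026 ] [0.5583 0.0002 0.0123]
mouth 0.61 [133.  460.7] [0.4601 0.0797 0.026 ] [0.461  0.0823 0.0199]
cover_hinge 0.97 [226.8 334.6] [ 0.562  -0.0454  0.027 ] [ 0.5595 -0.0457  0.0325]
cover_hinge 0.57 [134.9 428.2] [0.4621 0.0464 0.027 ] [0.4633 0.0491 0.019 ]
post 0.97 [140.5 486.2] [0.4624 0.0922 0.055 ] [0.4639 0.0968 0.0463]
post 0.9 [290.3 344.4] [ 0.6244 -0.0351  0.055 ] [ 0.4896 -0.0529  0.2451]
cutter_mid 0.57 [214.2 200.1] [ 0.5309 -0.1761  0.066 ] [ 0.5277 -0.173   0.0738]
wheel 0.95 [244.1 223.6] [ 0.5887 -0.1725  0.0165] [ 0.5872 -0.1716  0.0194]
handle_end 0.6 [168.5 162.9] [ 0.473  -0.1811  0.1155] [ 0.4733 -0.1816  0.1145]
rest_mid 0.74 [214.  200.5] [ 0.5307 -0.1757  0.066 ] [ 0.5275 -0.1727  0.0738]
rest_low 0.88 [242.9 229.3] [ 0.5871 -0.1657  0.0165] [ 0.5881 -0.1663  0.0147]
rest_high 0.7 [167.9 159.6] [ 0.4725 -0.1836  0.1155] [ 0.4729 -0.1843  0.1141]
rest_high 0.38 [221.8 373.3] [ 0.5171 -0.0196  0.1155] [ 0.5626 -0.0009  0.0123]
```

View pics/w2.png

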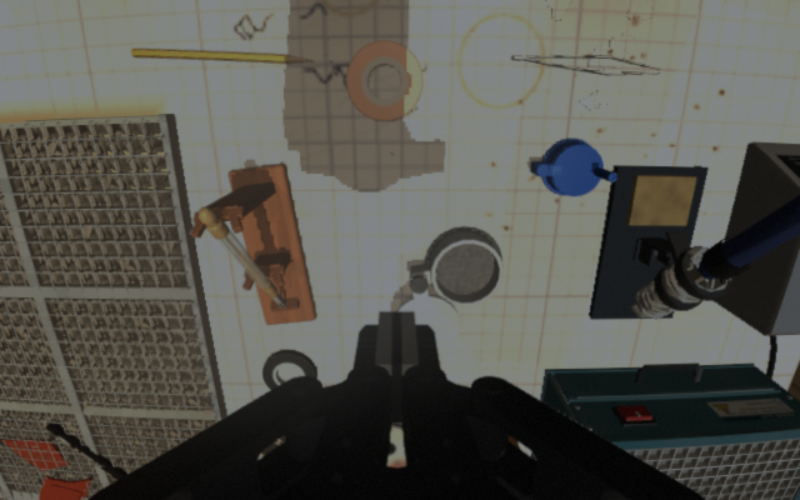

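The pot is open with the felt showing at view (465,265). The cover lies near (427,320), possibly not far enough round. I'll measure its angle.

```bash
python3 - <<'E'
from h import *
np.set_printoptions(precision=4,suppress=True)
H=np.array([.5595,-.047])
for n in ["top","scene"]:
    im,d=viewer.camera(n); c=cal(n)
    for q in viewer.spot_point(n,"post")[:3]:
        P=atz(c,q["pixel"],.055); v=P[:2]-H
        print(n,round(q["p"],2),np.round(q["pixel"],1),P,np.arctan2(v[0],v[1])+0.09, np.hypot(*v))
    for q in viewer.spot_point(n,"cover_hinge")[:2]: print(n,round(q["p"],2),atz(c,q["pixel"],.027))
    for q in viewer.spot_point(n,"mouth")[:2]: print(n,round(q["p"],2),atz(c,q["pixel"],.026))
    for q in viewer.spot_point(n,"oil_bottle")[:1]: print(n,round(q["p"],2),atz(c,q["pixel"],0))
    if n=="top": save("t2",im[140:260,230:430],4)
    else: save("s2",im[150:300,230:430],4)
E
```

```text
top 0.67 [171.1 303.5] [ 0.6252 -0.0335  0.055 ] 1.4578397297299048 0.06704232313111079
top 0.67 [243.1 242.3] [0.4716 0.0985 0.055 ] -0.4535523473524108 0.1699664080775111
top 0.77 [0.465 0.053 0.027]
top 0.47 [0.4668 0.0831 0.026 ]
top 0.62 [0.7357 0.0399 0.    ]
scene 0.96 [213.2 308.6] [ 0.6226 -0.0348  0.055 ] 1.469159028985917 0.06425664522559267
scene 0.7 [308.1 330.3] [0.4575 0.1029 0.055 ] -0.5075106173747569 0.18131129467376933
scene 0.91 [0.4611 0.0582 0.027 ]
scene 0.83 [ 0.5595 -0.0426  0.027 ]
scene 0.93 [ 0.5533 -0.0047  0.026 ]
scene 0.61 [0.4618 0.1002 0.026 ]
scene 0.69 [ 0.507 -0.292  0.   ]
```

View pics/t2.png

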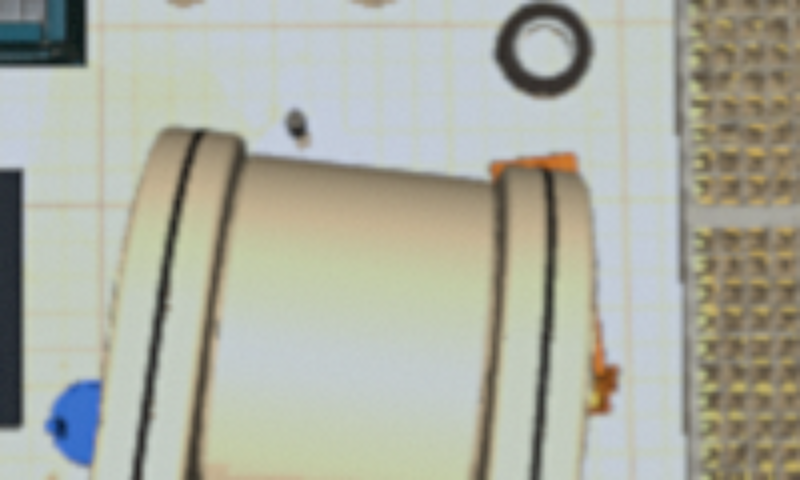

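Post seen at (0.624,-0.034): cover at about 1.45–1.5 rad, aside (top crop: arm over most of it, post at crop (297,125) well round). Now the grasp.

>>> servo_tool(
  commands=[
    [50, -8, -38, 20, 0],
    [50, -8, -38, 20, 0],
    [50, -7, -38, 22, 0],
    [50, 0, 0, 0, -0.11],
    [50, 0, 0, 0, 0],
  ],
)

```text
clock: 8.52
eef_pos: [0.5187, -0.1761, 0.1531]
tool_rot: [-0.054, 0.999, 0.0, -0.0]
ft_force: [0.7, -0.6, 0.1]
grip_width: 0.0498
grasp_force: 0.0
```

```bash
python3 - <<'E'
from h import *
np.set_printoptions(precision=4,suppress=True)
o=status.get_obs(); print(o["eef_pos"],o["tool_rot"]); M=R.from_quat(o["tool_rot"]).as_matrix(); print(M)
print(M.T@(np.array([.5195,-.1773,.066])-o["eef_pos"])*1000)
c=cal("wrist"); im,d=viewer.camera("wrist"); save("w3",im)
for l,z in dict(cutter_mid=.066,handle_end=.1155,wheel=.0165).items():
    for q in viewer.spot_point("wrist",l)[:1]: print(l,round(q["p"],2),atz(c,q["pixel"],z))
E
```

```text
[ 0.5187 -0.1761  0.1531] [-0.054   0.9985  0.0002 -0.0004]
[[-0.9942 -0.1078 -0.0008]
 [-0.1078  0.9942  0.0003]
 [ 0.0007  0.0004 -1.    ]]
[-0.6978 -1.2621 87.0925]
cutter_mid 0.72 [ 0.5303 -0.1755  0.066 ]
handle_end 0.61 [ 0.4728 -0.1822  0.1155]
wheel 0.93 [ 0.5906 -0.1692  0.0165]
```

View pics/w3.png

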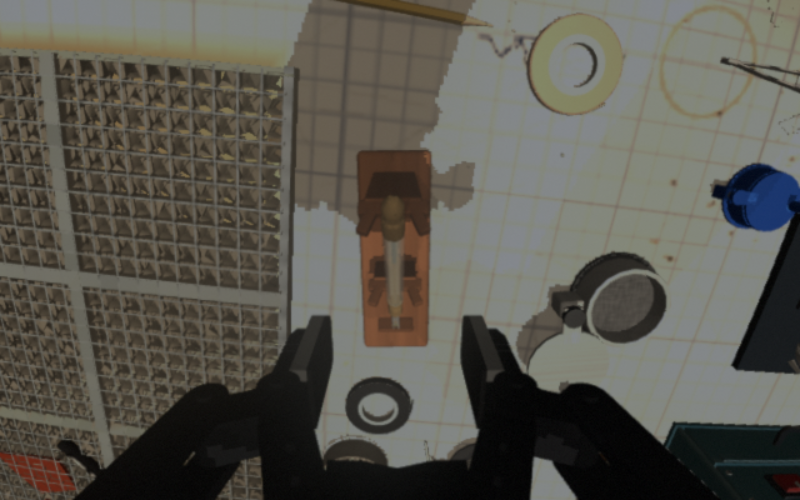

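The cutter lies along view column ~395 from (393,200) to (396,325), centred between the fingers and parallel to the tool x axis. Descend and grip.

>>> servo_tool(
  commands=[
    [50, 0, -0.5, 22, 0],
    [50, 0, -0.5, 22, 0],
    [50, 0, 0, 22, 0],
    [50, 0, 0, 21, 0],
    [50, 0, 0, 0, 0],
    [5, 0, 0, 0, 0],
    [5, 0, 0, 0, 0],
    [5, 0, 0, 0, 0],
    [5, 0, 0, 0, 0],
    [5, 0, 0, 0, 0],
  ],
)

```text
clock: 9.98
eef_pos: [0.5201, -0.177, 0.0678]
tool_rot: [-0.055, 0.998, -0.0, 0.001]
ft_force: [-0.1, 1.0, 6.2]
grip_width: 0.0088
grasp_force: 59.5
```

>>> servo_tool(
  commands=[
    [5, 0, 0, -5, 0],
    [5, 0, 0, -10, 0],
    [5, 0, 0, -20, 0],
    [5, 0, 0, -20, 0],
    [5, 0, 0, -15, 0],
    [5, 0, 0, 0, 0],
    [5, 0, 0, 0, 0],
  ],
)

```text
clock: 10.85
eef_pos: [0.5186, -0.1766, 0.1359]
tool_rot: [-0.055, 0.998, 0.0, -0.001]
ft_force: [-0.3, 0.2, 0.0]
grip_width: 0.0087
grasp_force: 58.8
```

```bash
cat > m.py <<'E'
from h import *
import sys
np.set_printoptions(precision=4,suppress=True)
o=status.get_obs(); print(o["eef_pos"],o["ft_force"],o["grip_width"],o["grasp_force"])
e=np.array(o["eef_pos"])
g=e+[0,0,.0105]; a=np.array([.994*.766,.1078*.766,-.643])
exp=dict(wheel=g+a*.092,handle_end=g-a*.062)
ims={}
for n in ["wrist","scene","top"]:
    c=cal(n); im,d=viewer.camera(n); ims[n]=im
    for l in exp:
        K,D,M=c; X=np.linalg.inv(M)@np.r_[exp[l],1]
        px=cv2.projectPoints(X[:3].reshape(1,3),np.zeros(3),np.zeros(3),K,D)[0].ravel()[::-1]
        for q in viewer.spot_point(n,l)[:2]:
            print(n,l,round(q["p"],2),np.round(q["pixel"],1),"expect",px.round(1),"depthpt",atd(c,q["pixel"],d),"exp",exp[l])
save(sys.argv[1],ims["wrist"])
save(sys.argv[1]+"s",ims["scene"][140:300,240:440],4)
E
python3 m.py w4
```

```text
[ 0.5186 -0.1766  0.1359] [-0.2645  0.2104  0.0211] 0.008705866396302052 58.79699528217316
wrist wheel 0.96 [322.1 315.7] expect [325.4 317. ] depthpt [ 0.5867 -0.1701  0.0864] exp [ 0.5887 -0.169   0.0873]
wrist handle_end 0.65 [218.9 316.1] expect [224.7 317.8] depthpt [ 0.4717 -0.1821  0.1815] exp [ 0.4714 -0.1817  0.1863]
wrist handle_end 0.24 [261.6 463.5] expect [224.7 317.8] depthpt [ 0.5581 -0.0505  0.0326] exp [ 0.4714 -0.1817  0.1863]
scene wheel 0.69 [176.4 362.9] expect [173.6 362.5] depthpt [ 0.6296 -0.2393  0.0015] exp [ 0.5887 -0.169   0.0873]
scene handle_end 0.54 [163.2 422. ] expect [159.1 423.2] depthpt [ 0.5396 -0.3546  0.0156] exp [ 0.4714 -0.1817  0.1863]
top wheel 0.6 [185.6 366.5] expect [185.8 368.1] depthpt [ 0.5964 -0.1742  0.0143] exp [ 0.5887 -0.169   0.0873]
```

View pics/w4.png

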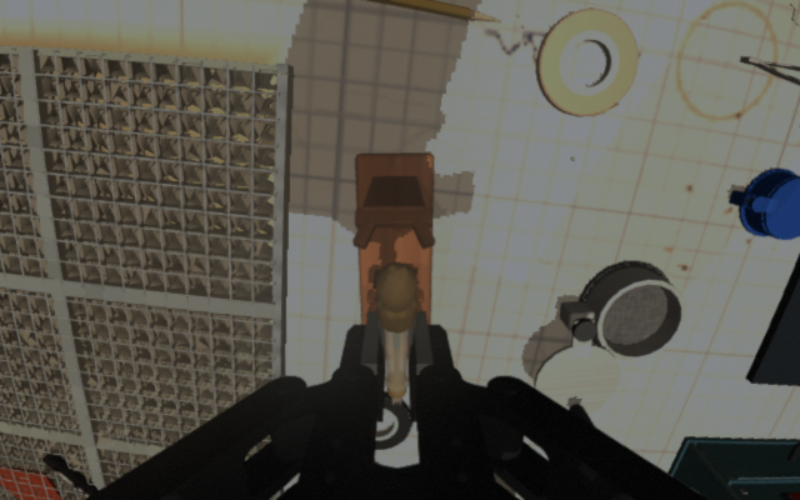

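Firm hold, cutter still at its slope (handle at view (397,285), cover aside at (575,375)). Carry it over the pot and lower to ~10 mm above the felt.

>>> servo_tool(
  commands=[
    [5, 2, 21, 0, 0],
    [5, 2, 21, 0, 0],
    [5, 2, 21, 0, 0],
    [5, 2, 21, 0, 0],
    [5, 2, 21, 0, 0],
    [5, 2, 21, 0, 0],
    [5, 2, 21, 0, 0],
    [5, 2, 21, 0, 0],
    [5, 0, 0, 0, 0],
    [5, 0, 0, 15, 0],
    [5, 0, 0, 15, 0],
    [5, 0, 0, 14, 0],
    [5, 0, 0, 10, 0],
    [5, 0, 0, 0, 0],
    [5, 0, 0, 0, 0],
  ],
)

```text
clock: 13.18
eef_pos: [0.4851, -0.0116, 0.0828]
tool_rot: [-0.055, 0.998, -0.0, 0.0]
ft_force: [-0.5, 0.1, -0.7]
grip_width: 0.009
grasp_force: 58.8
```

```bash
python3 m.py w5; python3 - <<'E'
from h import *
c=cal("wrist"); im,d=viewer.camera("wrist")
for n in ["wrist"]:
  for q in viewer.spot_point(n,"mouth")[:2]: print(round(q["p"],2),atz(c,q["pixel"],.026))
E
```

```text
[ 0.4851 -0.0116  0.0828] [-0.4809  0.0875 -0.7326] 0.00900383503721003 58.82033944129944
wrist wheel 0.59 [318.2 313.9] expect [325.2 317. ] depthpt [ 0.5336 -0.0082  0.0537] exp [ 0.5551 -0.004   0.0341]
wrist handle_end 0.75 [216.1 318. ] expect [225.  317.6] depthpt [ 0.4373 -0.0166  0.1279] exp [ 0.4378 -0.0167  0.1332]
wrist handle_end 0.63 [318.   98.2] expect [225.  317.6] depthpt [ 0.5885 -0.1723  0.0134] exp [ 0.4378 -0.0167  0.1332]
scene wheel 0.67 [248.3 324.3] expect [246.2 324.9] depthpt [ 0.5624 -0.0115  0.0133] exp [ 0.5551 -0.004   0.0341]
scene wheel 0.26 [243.3 385.9] expect [246.2 324.9] depthpt [ 0.478  -0.108   0.0027] exp [ 0.5551 -0.004   0.0341]
scene handle_end 0.55 [242.6 383.2] expect [241.9 385. ] depthpt [ 0.4402 -0.0154  0.1305] exp [ 0.4378 -0.0167  0.1332]
0.97 [ 0.55325809 -0.00235827  0.026     ]
0.66 [0.46132322 0.07881909 0.026     ]
```

View pics/w5.png

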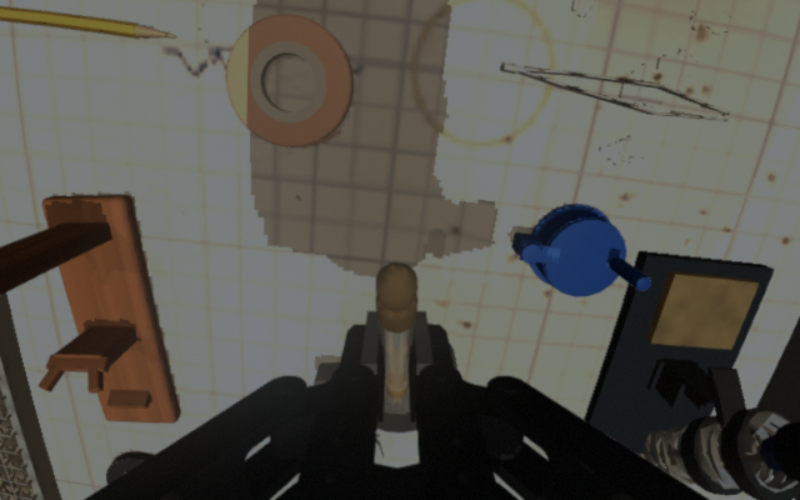

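View pics/w5s.png

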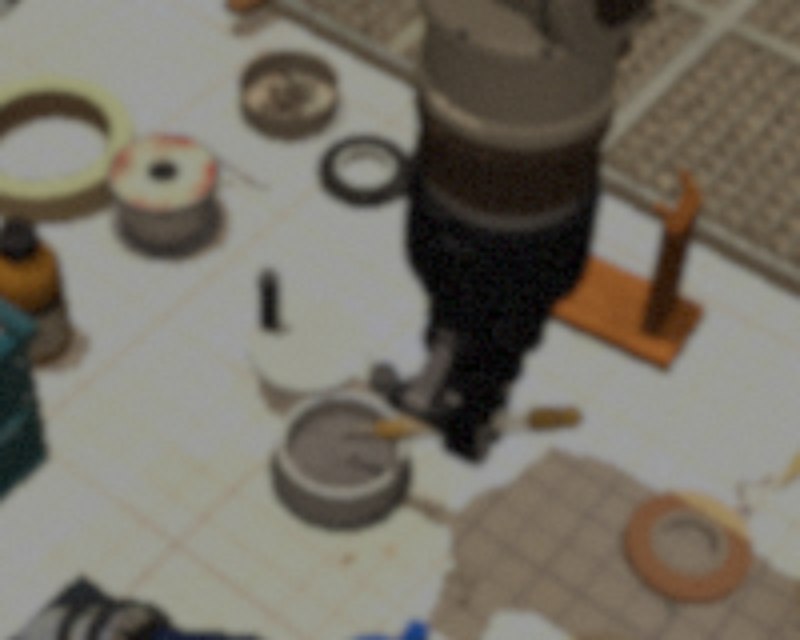

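Wheel end is over the pot's middle (scene crop (350,435)), barrel clear. Lower towards the felt.

>>> servo_tool(
  commands=[
    [5, 0, 0, 8, 0],
    [5, 0, 0, 7, 0],
    [5, 0, 0, 0, 0],
    [5, 0, 0, 0, 0],
  ],
)

```text
clock: 14.22
eef_pos: [0.4847, -0.0115, 0.0674]
tool_rot: [-0.055, 0.998, 0.0, -0.0]
ft_force: [1.0, 0.2, -0.5]
grip_width: 0.0089
grasp_force: 58.8
```

>>> servo_tool(
  commands=[
    [5, 0, 0, 2, 0],
    [5, 0, 0, 0, 0],
    [5, 0, 0, 0, 0],
  ],
)

```text
clock: 14.6
eef_pos: [0.4847, -0.0115, 0.0656]
tool_rot: [-0.055, 0.998, 0.0, 0.0]
ft_force: [-0.0, -0.6, 0.4]
grip_width: 0.0083
grasp_force: 58.8
```

>>> servo_tool(
  commands=[
    [5, 0, 0, 1.5, 0],
    [5, 0, 0, 0, 0],
    [5, 0, 0, 0, 0],
  ],
)

```text
clock: 14.98
eef_pos: [0.4851, -0.0115, 0.0642]
tool_rot: [-0.055, 0.998, -0.0, 0.0]
ft_force: [-0.2, -0.4, 0.3]
grip_width: 0.0088
grasp_force: 58.8
```

```bash
cat > f.py <<'E'
from h import *
np.set_printoptions(precision=3,suppress=True)
F=[];T=[]
for i in range(6):
    viewer.camera("scene"); o=status.get_obs(); F.append(o["ft_force"]);T.append(o["ft_torque"])
print(o["eef_pos"],np.mean(F,0),np.std(F,0),np.mean(T,0),np.std(T,0))
E
python3 f.py
```

```text
[ 0.485 -0.012  0.064] [ 0.661 -0.211  0.63 ] [0.222 0.839 0.261] [-0.096 -0.232 -0.016] [0.024 0.024 0.023]
```

>>> servo_tool(
  commands=[
    [5, 0, 0, 1.5, 0],
    [5, 0, 0, 0, 0],
    [5, 0, 0, 0, 0],
  ],
)

```text
clock: 15.65
eef_pos: [0.4849, -0.0115, 0.0626]
tool_rot: [-0.055, 0.998, -0.0, 0.0]
ft_force: [0.3, -0.5, 0.8]
grip_width: 0.0089
grasp_force: 58.9
```

```bash
python3 f.py
```

```text
[ 0.485 -0.011  0.063] [ 0.808 -0.608  1.657] [0.443 0.341 0.42 ] [-0.129 -0.342 -0.048] [0.032 0.03  0.013]
```

Pressed about 3 mm (force rise matches 600 N/m). Lift out and go back above the rest.

>>> servo_tool(
  commands=[
    [5, 0, 0, -6, 0],
    [5, 0, 0, -12, 0],
    [5, 0, 0, -18, 0],
    [5, 0, 0, -20, 0],
    [5, 0, 0, -17, 0],
    [5, 0, 0, 0, 0],
    [5, -1.8, -21, 0, 0],
    [5, -1.8, -21, 0, 0],
    [5, -1.8, -21, 0, 0],
    [5, -1.8, -21, 0, 0],
    [5, -1.8, -21, 0, 0],
    [5, -1.8, -21, 0, 0],
    [5, -1.8, -21, 0, 0],
    [5, -1.8, -21, 0, 0],
    [5, 0, 0, 0, 0],
    [5, 0, 0, 0, 0],
  ],
)

```text
clock: 17.95
eef_pos: [0.5173, -0.1768, 0.1353]
tool_rot: [-0.055, 0.998, 0.0, -0.0]
ft_force: [-0.2, -0.1, -1.0]
grip_width: 0.0086
grasp_force: 58.9
```

```bash
python3 m.py w6
```

```text
[ 0.5173 -0.1768  0.1353] [-0.241  -0.0554 -0.9815] 0.008614192361267798 58.86432945728302
wrist wheel 0.7 [323.8 315.3] expect [325.3 317. ] depthpt [ 0.6534 -0.1636  0.0061] exp [ 0.5873 -0.1692  0.0867]
wrist handle_end 0.9 [218.7 315.7] expect [224.8 317.8] depthpt [ 0.4702 -0.1825  0.1812] exp [ 0.4701 -0.1819  0.1857]
scene wheel 0.49 [175.9 362.1] expect [174.  363.1] depthpt [ 0.6323 -0.2398  0.0011] exp [ 0.5873 -0.1692  0.0867]
scene handle_end 0.81 [164.7 423.6] expect [159.6 423.8] depthpt [ 0.535  -0.355   0.0133] exp [ 0.4701 -0.1819  0.1857]
scene handle_end 0.36 [215.9 306.3] expect [159.6 423.8] depthpt [ 0.6246 -0.0299  0.0496] exp [ 0.4701 -0.1819  0.1857]
top wheel 0.36 [188.4 368. ] expect [186.4 368.2] depthpt [ 0.5835 -0.1692  0.0828] exp [ 0.5873 -0.1692  0.0867]
```

Cutter unchanged in the grip. Lower into the forks.

>>> servo_tool(
  commands=[
    [5, 0, 0, 18, 0],
    [5, 0, 0, 18, 0],
    [5, 0, 0, 14, 0],
    [5, 0, 0, 9, 0],
    [5, 0, 0, 5, 0],
    [5, 0, 0, 0, 0],
    [5, 0, 0, 0, 0],
  ],
)

```text
clock: 19.27
eef_pos: [0.518, -0.177, 0.0721]
tool_rot: [-0.055, 0.998, -0.0, 0.001]
ft_force: [0.5, -0.5, -0.9]
grip_width: 0.0087
grasp_force: 58.9
```

>>> servo_tool(
  commands=[
    [5, 0, 0, 2, 0],
    [5, 0, 0, 0, 0],
    [13, 0, 0, 0, 0],
    [16, 0, 0, 0, 0],
    [25, 0, 0, 0, 0],
    [50, 0, 0, 0, 0],
    [50, 0, 0, 0, 0],
    [50, 0, 0, -15, 0],
    [50, 0, 0, -30, 0],
    [50, 0, 0, -40, 0],
    [50, 20, 20, -40, 0],
    [50, 30, 30, 0, 0],
    [50, 0, 0, 0, 0],
  ],
)

```text
clock: 20.9
eef_pos: [0.4603, -0.1314, 0.1961]
tool_rot: [-0.056, 0.998, 0.0, 0.0]
ft_force: [-0.3, -0.3, 0.3]
grip_width: 0.0496
grasp_force: 0.0
```

```bash
python3 - <<'E'
from h import *
np.set_printoptions(precision=4,suppress=True)
o=status.get_obs(); print(o["eef_pos"],o["ft_force"])
c=cal("wrist"); im,d=viewer.camera("wrist"); save("w7",im)
zs=dict(cutter_mid=.066,wheel=.0165,handle_end=.1155,rest_low=.0165,rest_high=.1155,post=.055,cover_hinge=.027)
for l,z in zs.items():
    for q in viewer.spot_point("wrist",l)[:2]:
        print(l,round(q["p"],2),np.round(q["pixel"],1),atz(c,q["pixel"],z),atd(c,q["pixel"],d))
viewer.camera("scene");c=cal("scene")
for q in viewer.spot_point("scene","post")[:2]: print(q["p"],atz(c,q["pixel"],.055))
E
```

```text
[ 0.4603 -0.1314  0.1961] [-0.3282 -0.3321  0.3405]
cutter_mid 0.6 [259.4 258.5] [ 0.5316 -0.177   0.066 ] [ 0.4525 -0.1585  0.2008]
wheel 0.75 [283.3 269.6] [ 0.5893 -0.17    0.0165] [ 0.5879 -0.1698  0.0186]
wheel 0.42 [258.  261.4] [ 0.5586 -0.1807  0.0165] [ 0.4523 -0.1574  0.1997]
handle_end 0.88 [220.6 243.8] [ 0.4727 -0.1821  0.1155] [ 0.4733 -0.1823  0.1143]
handle_end 0.67 [258.5 258.7] [ 0.5018 -0.1701  0.1155] [ 0.4524 -0.1585  0.2002]
rest_low 0.59 [281.8 272.7] [ 0.587  -0.1667  0.0165] [ 0.5882 -0.1669  0.0146]
rest_high 0.8 [216.9 242.4] [ 0.47   -0.1832  0.1155] [ 0.4794 -0.1875  0.0939]
post 0.95 [212.3 550.4] [0.4608 0.086  0.055 ] [0.4649 0.0971 0.0416]
cover_hinge 0.79 [197.2 494.6] [0.4602 0.0448 0.027 ] [0.4623 0.0496 0.0192]
0.97 [0.46  0.11  0.055]
0.61 [0.6876 0.0663 0.055 ]
```

View pics/w7.png

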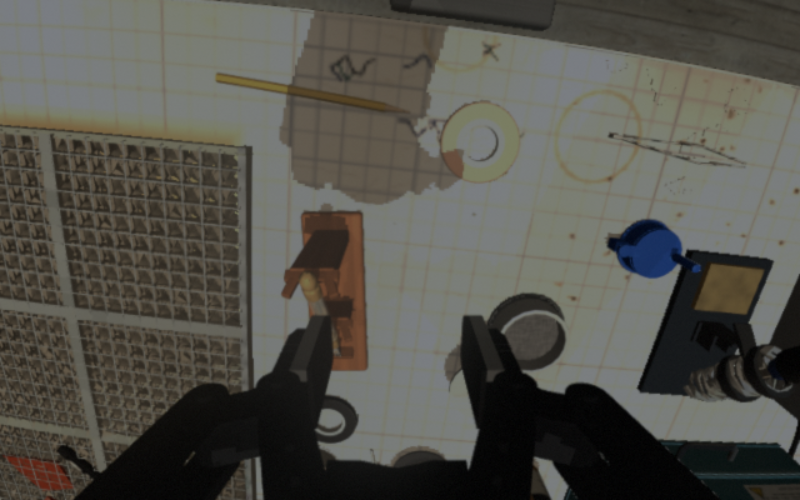

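The cutter is back where it lay: wheel at (0.589,-0.170), handle end at (0.473,-0.182). The pot is open at view (530,335), and the arm touches nothing. I'm handing in.

```bash
python3 -c "
from workcell import bot
print(bot.job_done())"
```

```text
the job is handed in; nothing more can be done
None
```

I handed in the job with the cover swung aside (about 1.45 rad), the felt pressed about 3 mm and the cutter back in its rest, matching its starting pose to about 2 mm; the oil bottle was never approached, and no verdict came back.

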